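Refit the drive pulley and latch the guard door

TASK

Put the aluminium drive pulley back on the upright shaft inside the blue belt guard, hub upwards and fully down on its shoulder, and let go of it while the guard door still stands open. Then push the door shut gently, without slamming it or leaning hard on it, until its sprung latch rides over the strike and snaps in, so that the door stays shut by itself. Leave the other things on the bench where they are.

Things in the scene. Friction and masses are not known exactly. Their poses are not given: they have to be found in the camera images.
- pulley_center (a point): Centre (half-way up, 32 mm above its underside) of the loose bare-aluminium drive pulley, 0.2 to 0.42 kg, standing hub up on the bench: rim 68 mm diameter, 24 mm tall; above it a hub 32 mm diameter, 40 mm tall (whole height 64 mm); through bore 20 mm. z points up along the bore. Grip it by the hub, from above, between 28 and 64 mm above its underside.
- pulley: The drive pulley as a whole, origin at the centre of its underside (see pulley_center).
- shaft_seat (a point): Where the middle of the pulley's underside must come to rest: top of the shoulder in the guard, 50 mm above the bench. A vertical steel shaft, 16 mm diameter, rises 58 mm from here, its last 10 mm tapered. Axes of the guard: x points in through its opening (away from the robot), y to the hinge side, z up.
- housing: Blue open-topped steel belt guard fixed to the bench; it carries the door, and a motor up to 145 mm high behind. Origin at bench height under the middle of the front opening, 75 mm in front (-x) of shaft_seat; axes as for shaft_seat. Inside 208 mm wide, 150 mm deep; walls 140 mm high; a brass bracket at the front of the right (-y) wall reaches 146 mm.
- door_hinge (a point): A point on the door's vertical hinge axis, 100 mm above the bench, at the guard's left (+y) front corner, 86 mm in front (-x) of shaft_seat and 100 mm to its +y side. Axes as for shaft_seat; they do not turn with the door.
- door (a joint): Opening angle of the blue guard door (rad), 0.5 to 0.9 at the start. 0: square across the opening; it grows as the free edge swings out towards the robot (clockwise seen from above). 200 mm from hinge axis to free edge, 18 mm thick (hinge axis in mid-thickness), top 137 mm above the bench, swings almost freely. Latched, it rests anywhere from -0.02 to 0.14.
- push_pad (a point): Centre of the front face of the yellow push block (50 wide, 44 tall) on the door's outer face; it stands 26 mm proud of the door, 35 mm from its mid-plane, 150 mm from the hinge axis, 100 mm above the bench; turns with the door. x: the door's inward normal (the way to push), y: to the hinge. Riding the bolt over the strike takes 5 to 11 N here, less once it snaps in. Never press door or guard with more than 20 N.
- latch (a joint): How far the sprung brass bolt in the door's free edge is pushed in (m): 0 fully out (9 mm proud), at most 0.0085. Flat on the outer side, bevelled on the inner. The strike, a roller beside the opening, pushes it in about 7 mm; behind the strike it springs back to 0. The spring gives 0.8 N plus 0.2 N per mm.
- latch_bolt (a point): Middle of the bolt at the door's free edge, 115 mm above the bench. The strike it must pass is adjustable: its depth differs each time by up to 13 mm either way, and its place is not given. The bolt meets it at a door angle between 0.21 and 0.05. Only 1 to 2 mm past the snap-in point the door meets a hard rubber buffer (about 13 N per mm at the push block).
- kicker_pin (a point): Where a sprung steel pin leaves the front of the guard, 30 mm above the bench near the right (-y) side. Untouched it stands 45 mm out of the opening and pushes the door open from about 0.24 rad inwards with 0.7 to 2.5 N, so a door that is not latched comes back to more than 0.2 rad when let go.
- roller: loose solid steel roller standing on end, 40 mm diameter, 60 mm tall; not part of the job. Origin at its underside.
- tin: loose round jar, 68 mm diameter, 85 mm tall, red lid; not part of the job. Origin at its underside.
- oil: loose green oil bottle, 60 mm diameter, 170 mm tall, yellow cap; not part of the job. Origin at its underside.
- wrench: loose wrench lying flat; not part of the job. Origin at its underside.
- driver: loose screwdriver lying flat; not part of the job. Origin at its underside.
- brush: loose brush lying flat; not part of the job. Origin at its underside.
- gear: loose dark steel disc blank, 76 mm diameter, 34 mm tall with a 32 mm boss on top (no bore); not part of the job. Origin at its underside.
Mind the look-alikes: they are no part of the job. What is meant by the pulley is not black or turquoise, and is the smaller of those in its own colour.

How it is judged:
By the outcome, as a careful person would: the job done as asked, in the order asked, and still so for the second after the job is handed in, with the robot touching nothing.
It also fails if it takes over 64 s, if anything falls off the work surface, if the arm or the gripper's body presses on something with over 40 N, if the wrist force passes 120 N, or if a joint passes its speed limit or range.

ROBOT

A 6-joint arm with a two-finger parallel gripper is mounted at the origin on the work surface. World frame = base frame: x ahead of the robot, y to its left, z up, the work surface at z = 0. Lengths are in m, angles in rad, forces in N, time in s.
With the tool pointing down it reaches from about 0.25 to 0.725 m from the base axis. Payload 4 kg.
Tool frame: the origin (TCP) lies midway between the tips of the shut fingers; the grasp point (between the pads) lies 19 mm behind it; y points along the fingers, z is the direction in which the jaws open and shut, and the axes are right-handed (so a half turn about y gives the same grasp; the last joint's range is limited). The gripper opens to 85 mm and grips with 20 to 120 N. Pads are 22 mm wide; open, the fingers measure 114 mm over their backs; the gripper's body (76 mm by 85 mm) begins 54 mm behind the grasp point. The pads swing forward as they close: fully open they stand 13 mm farther back than shut.
Start: joints at [-1.253, 0.241, 0.005, 1.335, 0, 1.571], TCP at [0.156, -0.475, 0.231] pointing down, gripper open.
Joint ranges: [-2.72, 2.72], [-1.05, 1.87], [-1.09, 1.28], [-1.99, 2.15], [-1.42, 1.44], [-3.14, 3.14]. Speed limits (rad/s): [2.79, 2.79, 3.14, 3.14, 3.14, 3.14].

INTERFACE

Orientations are given as a unit quaternion [x, y, z, w].
In Python, from workcell import bot gives the robot as it stands. The module is installed in compiled form; this text tells all that it offers.
- The arm moves only by the shell command python3 -m handwheel 'ROWS' [OPENING]. ROWS is JSON, a list of rows, each a list of 6 numbers: the shift along the tool's x, y, z in units of 25 mm (1.0 is 25 mm), then the turn, a rotation vector about the tool's x, y, z in units of 10 degrees (1.0 is 10 degrees). A call has exactly 5 rows; each row is the pose to reach, as a shift and turn from the pose commanded when the call began, along the tool's axes at that moment; what a row does not reach only later rows make up. A row lasts 1/8 s, in which the tool goes at most 62.5 mm and 10.7 degrees, less where a joint would pass 70% of its speed; a pose out of reach is approached as far as the arm can. A call with a gripper value outside its range is refused whole. OPENING is the gripper command: -1 is shut, 1 is fully open, values between are in proportion, set as the call begins (- or left out, the last holds). The fingers move at their own pace and stop on an object; the grip force is fixed at half the most. Time passes only in rows, so rows that repeat a pose let the fingers close, or fill a call up. It gives the time, the measured TCP pose, the force and the opening at its end, in the units of the state.
- bot.get_obs(): the state, without advancing time (a new reading comes with each control period).
- bot.camera(name): name is "scene" or "top"; returns a dict with "color" (480x640x3 uint8, red, green, blue), "fx", "fy", "cx", "cy" (pixels), "dist_coeffs" ([k1, k2, p1, p2, k3] as OpenCV has them; the pictures are not rectified), "rvec" (rotation vector, rad) and "tvec" (3), from world to camera coordinates, as OpenCV has them. Camera axes: x right, y down, z forward; pixel columns grow to the right and rows downward; lengths in m; the calibration is good to about 2 mm. A picture is of the moment at which its call begins. There is no depth.
- bot.job_done(): hands the job in, once; it reports no verdict.
The state is a dict: "clock": time; "joint_pos": joint angles; "joint_vel": joint speeds; "tau": joint torques, N m; "eef_pos": TCP position; "tool_rot": TCP orientation; "ft_force": force on the tool from outside, world axes, zero at the start; "ft_torque": the same for the moment, N m; "grip_width": finger opening in m.
Only numpy, scipy, OpenCV 4.12 (cv2) and the standard library are available. Lean on these libraries where they do the work, as an engineer would, in place of code of your own. Each camera call takes 0.05 s, during which the arm holds its last target.

## Working session

There is one attempt and no reset: what is moved stays moved. The work goes in short steps, Python scripts to look and compute and a shell command to move; the robot and the scene stay as the last step left them, time stands still between calls to the robot, and variables do not carry over. Pictures are saved under pics/ and viewed, and the job is handed in when it is done.

```bash
mkdir -p pics; cat > h.py <<'E'
import numpy as np, cv2
from workcell import bot
from scipy.spatial.transform import Rotation as R
def cam(n,save=None):
    c=bot.camera(n)
    if save: cv2.imwrite('pics/'+save+'.png',c['color'][:,:,::-1])
    return c
def ray(c,uv):
    K=np.array([[c['fx'],0,c['cx']],[0,c['fy'],c['cy']],[0,0,1.]])
    p=cv2.undistortPoints(np.array([[uv]],float),K,np.array(c['dist_coeffs'],float))[0,0]
    Rm=cv2.Rodrigues(np.array(c['rvec'],float))[0]; t=np.array(c['tvec'],float).ravel()
    o=-Rm.T@t; d=Rm.T@np.array([p[0],p[1],1]); return o,d/np.linalg.norm(d)
def atz(c,uv,z):
    o,d=ray(c,uv); return o+d*(z-o[2])/d[2]
def proj(c,P):
    K=np.array([[c['fx'],0,c['cx']],[0,c['fy'],c['cy']],[0,0,1.]])
    return cv2.projectPoints(np.array(P,float).reshape(-1,3),np.array(c['rvec'],float),np.array(c['tvec'],float),K,np.array(c['dist_coeffs'],float))[0][:,0]
E
python3 - <<'E'
from h import *
for n in('scene','top'):
    c=cam(n,n+'0'); o,d=ray(c,(320,240)); print(n,o,d,c['fx'])
o=bot.get_obs()
print(o)
E
```

```text
scene [ 0.93185035 -0.60805669  0.84187773] [-0.34042092  0.58261677 -0.7380185 ] 451.94166748311767
top [0.40249462 0.00351016 1.26311679] [ 0.13108809 -0.00191054 -0.99136888] 505.63276161656114
{'clock': 0.1, 'joint_pos': array([-1.25302860e+00,  2.41352556e-01,  3.86510800e-03,  1.33517741e+00,
       -1.00212388e-05,  1.57077134e+00]), 'joint_vel': array([ 4.29238627e-04, -2.78969071e-05,  3.21436748e-03, -1.24948820e-03,
        2.02441442e-04, -6.73328885e-04]), 'tau': array([-6.11385294e-04, -3.73137724e+01,  2.53010792e+01,  1.08156298e-02,
       -5.89969818e-05,  1.37089086e-05]), 'eef_pos': array([ 0.15604751, -0.47444257,  0.23049686]), 'tool_rot': array([-0.11199245,  0.69885045, -0.69754696,  0.11177643]), 'ft_force': array([-0.71513907,  0.00567394, -0.20284088]), 'ft_torque': array([0.02595531, 0.02955063, 0.01914452]), 'grip_width': 0.08553761391638345}
```

View pics/scene0.png

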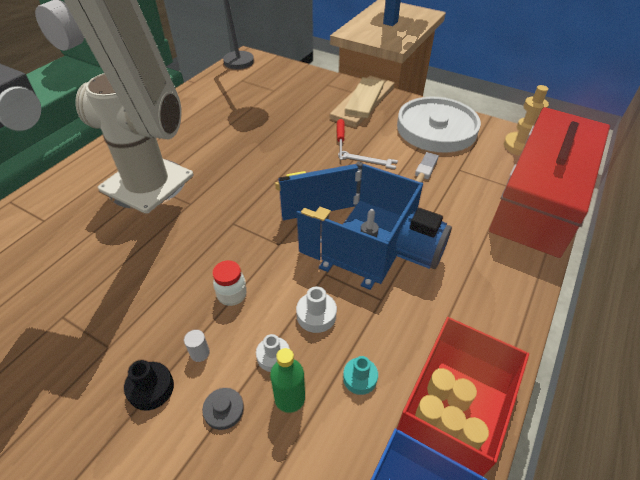

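View pics/top0.png

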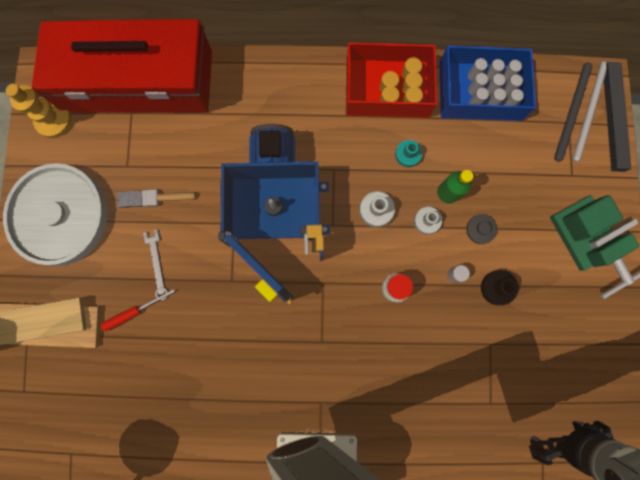

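The scene picture shows the smaller aluminium pulley at about (272,352), close to the oil bottle. The larger look-alike is at (316,312). In the top view they are at (429,220) and (378,208). The guard's shaft is near (275,206) in the top view, and the yellow pad near (266,290).

```bash
python3 - <<'E'
import cv2,numpy as np
t=cv2.imread('pics/top0.png');s=cv2.imread('pics/scene0.png')
a=cv2.resize(t[110:310,210:350],None,fx=4,fy=4,interpolation=cv2.INTER_CUBIC)[:600]
cv2.imwrite('pics/c1.png',cv2.resize(t[120:310,205:345],(560,600+0),interpolation=cv2.INTER_CUBIC)[:600])
cv2.imwrite('pics/c2.png',cv2.resize(t[160:260,350:510],(800,500),interpolation=cv2.INTER_CUBIC))
cv2.imwrite('pics/c3.png',cv2.resize(s[270:420,220:380],(640,600),interpolation=cv2.INTER_CUBIC))
cv2.imwrite('pics/c4.png',cv2.resize(s[150:300,260:460],(800,600),interpolation=cv2.INTER_CUBIC))
E
```

```text
(no output)
```

View pics/c1.png

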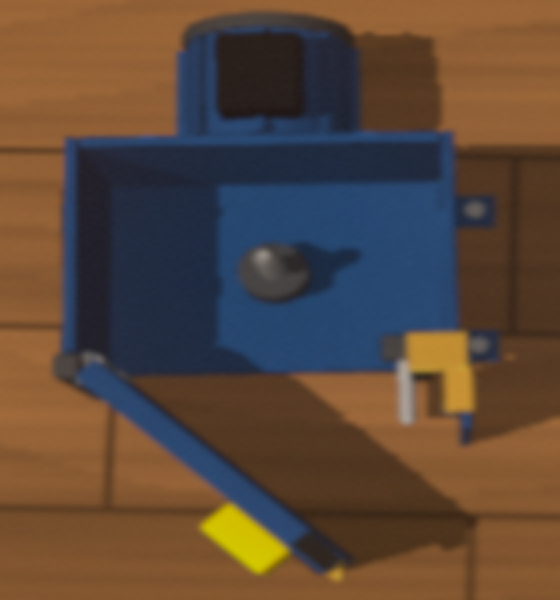

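View pics/c2.png

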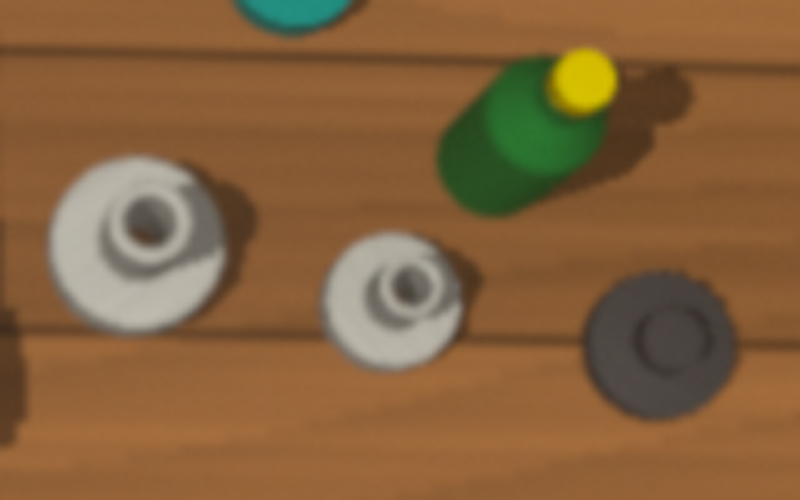

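View pics/c3.png

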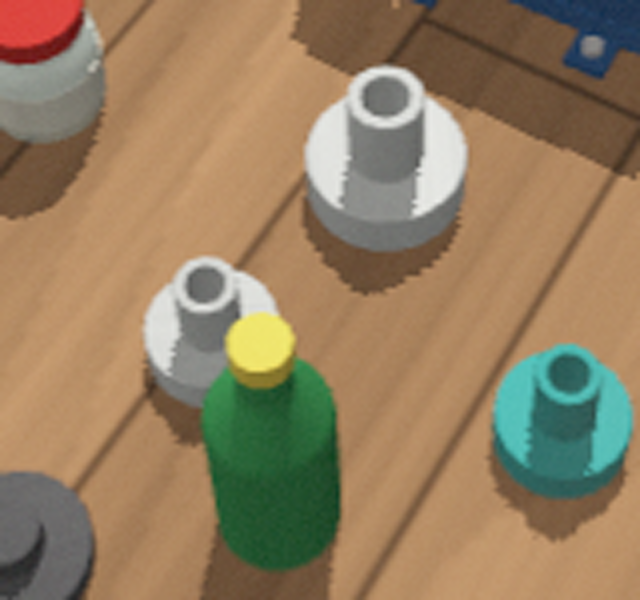

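View pics/c4.png

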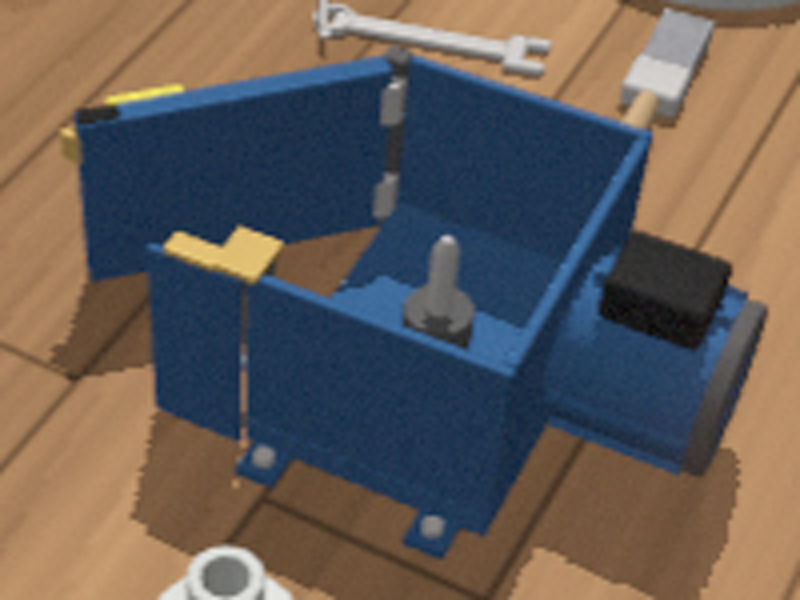

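```bash
python3 - <<'E'
from h import *
t=cam('top');s=cam('scene')
def T1(u,v): return ((u+.5)/4+205-.5,(v+.5)*190/600+120-.5)
def T2(u,v): return ((u+.5)/5+350-.5,(v+.5)/5+160-.5)
def S3(u,v): return ((u+.5)/4+220-.5,(v+.5)/4+270-.5)
def S4(u,v): return ((u+.5)/4+260-.5,(v+.5)/4+150-.5)
print('rim t',atz(t,T2(393,300),.024),'hubtop t',atz(t,T2(413,287),.064),'s',atz(s,S3(205,285),.064))
print('rim diam',np.linalg.norm(atz(t,T2(323,300),.024)-atz(t,T2(463,300),.024)), 'big',np.linalg.norm(atz(t,T2(49,243),.024)-atz(t,T2(227,243),.024)))
print('collar t',atz(t,T1(274,272),.05),'tip t',atz(t,T1(269,257),.108),'tip s',atz(s,S4(447,238),.108),'collar s',atz(s,S4(438,310),.05))
for n,p in dict(BLo=T1(66,140),BRo=T1(453,133),FRo=T1(457,330),pad1=T1(235,503),pad2=T1(200,527),pad3=T1(262,574),pad4=T1(291,549)).items(): print(n,atz(t,p,.14 if 'o' in n else .122))
for n,p in dict(BLo=S4(650,133),BRo=S4(513,373),hinge=S4(398,57)).items(): print('s',n,atz(s,p,.14))
print('hinge t',atz(t,T1(68,365),.14))
for n,p in dict(pad1=S4(105,102),pad2=S4(185,90)).items(): print('s',n,atz(s,p,.122))
print('oil cap',atz(t,T2(585,82),.17),atz(s,S3(261,345),.17))
E
```

```text
rim t [ 0.62279712 -0.26822019  0.024     ] hubtop t [ 0.62227206 -0.26929472  0.064     ] s [ 0.6250854 -0.2707671  0.064    ]
rim diam 0.0706154681706545 big 0.08918180075128486
collar t [0.64507497 0.11723576 0.05      ] tip t [0.64469604 0.11506894 0.108     ] tip s [0.64757447 0.11725867 0.108     ] collar s [0.64828827 0.11457917 0.05      ]
BLo [0.72282469 0.23159731 0.14      ]
BRo [0.73175656 0.00949431 0.14      ]
FRo [0.58690476 0.00452824 0.14      ]
pad1 [0.46238863 0.12743722 0.122     ]
pad2 [0.44488337 0.14665189 0.122     ]
pad3 [0.41225282 0.11071191 0.122     ]
pad4 [0.43028566 0.09491276 0.122     ]
s BLo [0.72451134 0.22879241 0.14      ]
s BRo [0.73468097 0.01111761 0.14      ]
s hinge [0.56204156 0.21703088 0.14      ]
hinge t [0.55766085 0.22276001 0.14      ]
s pad1 [0.41611755 0.10563865 0.122     ]
s pad2 [0.45280338 0.14085613 0.122     ]
oil cap [ 0.69786021 -0.32452131  0.17      ] [ 0.70229185 -0.32791749  0.17      ]
```

```bash
cat >> h.py <<'E'
def st():
    o=bot.get_obs(); Rm=R.from_quat(o['tool_rot']).as_matrix()
    print('t',o['clock'],'p',o['eef_pos'].round(4),'F',o['ft_force'].round(2),'w',round(o['grip_width'],4)); print('axes x,y,z:',Rm.T.round(3).tolist()); print('q',o['joint_pos'].round(2)); return o,Rm
def rel(P,yawz=None):
    """shift in units to world P; turn about tool y so tool z axis has world yaw yawz (tool down)"""
    o,Rm=st(); print('shift units',(Rm.T@(np.array(P)-o['eef_pos'])/.025).round(2))
    if yawz is not None:
        yd=np.array([0,0,-1.]);z=np.array([np.cos(yawz),np.sin(yawz),0]);x=np.cross(yd,z)
        T=np.stack([x,yd,z],1); rv=R.from_matrix(Rm.T@T).as_rotvec(degrees=True); print('turn units',(rv/10).round(2), 'dist m',np.linalg.norm(np.array(P)-o['eef_pos']).round(3))
E
python3 - <<'E'
from h import *
g=np.radians(2.5)
for y in (g+np.pi/2,g-np.pi/2): rel([.6235,-.2695,.20],y)
E
```

```text
t 0.2 p [ 0.1561 -0.4746  0.2307] F [0.4  0.22 0.4 ] w 0.0853
axes x,y,z: [[-0.95, -0.313, -0.0], [-0.0, 0.001, -1.0], [0.313, -0.95, -0.001]]
q [-1.25  0.24  0.    1.34  0.    1.57]
shift units [-20.32   1.23  -1.95]
turn units [ 0.000e+00 -1.643e+01 -1.000e-02] dist m 0.511
t 0.2 p [ 0.1561 -0.4746  0.2307] F [0.4  0.22 0.4 ] w 0.0853
axes x,y,z: [[-0.95, -0.313, -0.0], [-0.0, 0.001, -1.0], [0.313, -0.95, -0.001]]
q [-1.25  0.24  0.    1.34  0.    1.57]
shift units [-20.32   1.23  -1.95]
turn units [0.01 1.57 0.  ] dist m 0.511
```

```bash
python3 -m handwheel '[[-1.5,0,-0.15,0,-0.6,0],[-3.6,0,-0.35,0,-1.4,0],[-5.8,0,-0.55,0,-2.3,0],[-8,0,-0.75,0,-3.1,0],[-10,0,-0.95,0,-4,0]]' 0.5
python3 - <<'E'
from h import *
rel([.6235,-.2695,.20],np.radians(2.5))
E
```

```text
clock: 0.82
eef_pos: [0.3879, -0.3733, 0.2311]
tool_rot: [-0.346, 0.617, -0.617, 0.346]
ft_force: [-0.2, -0.0, 0.1]
grip_width: 0.0639
t 0.825 p [ 0.3879 -0.3733  0.2311] F [-0.24 -0.04  0.09] w 0.0639
axes x,y,z: [[-0.522, -0.853, 0.0], [-0.0, 0.0, -1.0], [0.853, -0.522, -0.0]]
q [-0.77  0.32  0.11  1.36 -0.    1.35]
shift units [-8.46  1.24  5.87]
turn units [ 0.  -3.4 -0. ] dist m 0.259
```

```bash
python3 -m handwheel '[[-1.7,0,1.17,0,-0.7,0],[-3.5,0.2,2.4,0,-1.4,0],[-5.3,0.5,3.6,0,-2.1,0],[-7,0.8,4.8,0,-2.8,0],[-8.46,1.24,5.87,0,-3.4,0]]' 0.5
python3 - <<'E'
from h import *
t=cam('top','top1');s=cam('scene','scene1')
rel([.6235,-.2695,.03],np.radians(2.5))
for n,c,im in (('t',t,'top1'),('s',s,'scene1')):
    print(proj(c,[[.6235,-.2695,.064]]))
    u,v=proj(c,[[.6235,-.2695,.064]])[0].astype(int)
    cv2.imwrite('pics/z%s.png'%n,cv2.resize(c['color'][v-75:v+75,u-80:u+80,::-1],(640,600),interpolation=cv2.INTER_CUBIC))
E
```

```text
clock: 1.45
eef_pos: [0.6242, -0.2707, 0.1999]
tool_rot: [-0.511, 0.489, -0.489, 0.511]
ft_force: [0.4, -0.9, 0.0]
grip_width: 0.0641
t 1.55 p [ 0.6253 -0.2684  0.1963] F [-0.71 -0.28 -0.85] w 0.0637
axes x,y,z: [[0.045, -0.999, -0.003], [-0.003, 0.003, -1.0], [0.999, 0.045, -0.003]]
q [-0.41  0.63  0.52  1.46  0.    1.12]
shift units [ 0.06  6.65 -0.05]
turn units [ 0.02  0.01 -0.02] dist m 0.166
[[432.27749984 216.5021353 ]]
[[270.57199229 340.00802668]]
```

View pics/zs.png

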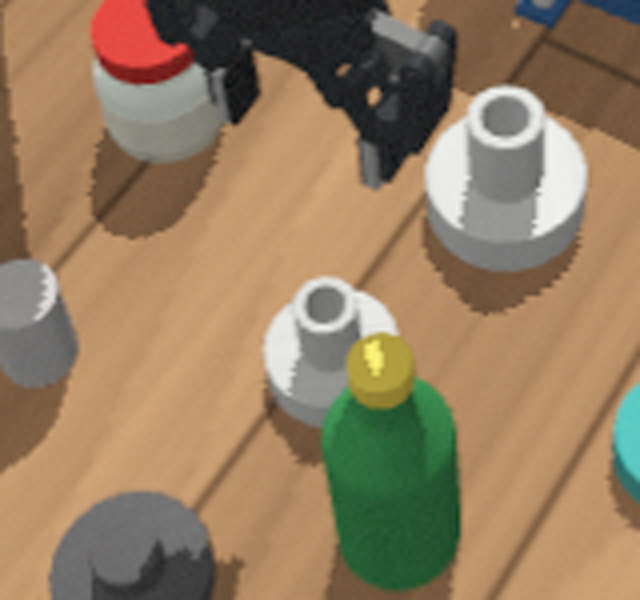

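View pics/zt.png

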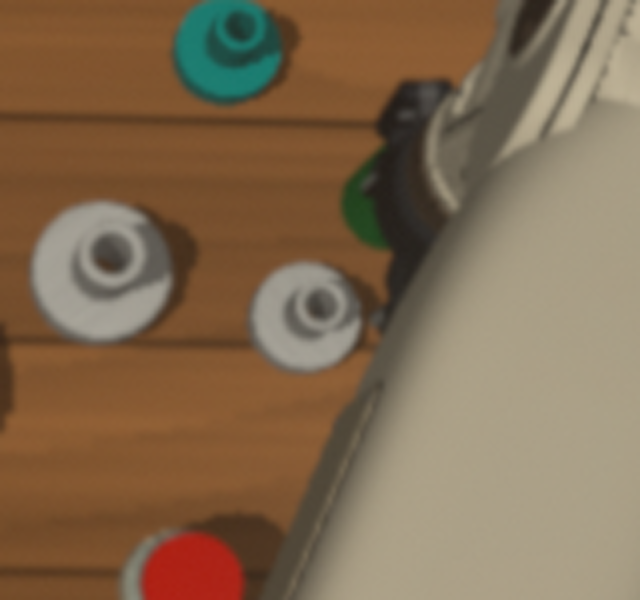

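The fingers sit above the pulley, whose hub top is at about (325,305) in the zoomed scene crop, and the oil bottle is clear. Next I go down.

```bash
python3 -m handwheel '[[0,1.4,0,0,0,0],[0,3.0,0,0,0,0],[0,4.4,0,0,0,0],[0,5.2,0,0,0,0],[0,5.6,0,0,0,0]]' 0.5
python3 - <<'E'
from h import *
s=cam('scene')
u,v=270,340
cv2.imwrite('pics/zs2.png',cv2.resize(s['color'][v-75:v+75,u-80:u+80,::-1],(640,600),interpolation=cv2.INTER_CUBIC))
rel([.6235,-.2695,.03],np.radians(2.5))
E
```

```text
clock: 2.17
eef_pos: [0.6208, -0.2719, 0.0587]
tool_rot: [0.51, -0.492, 0.49, -0.509]
ft_force: [0.1, 0.1, 0.6]
grip_width: 0.0641
t 2.225 p [ 0.6208 -0.2718  0.0581] F [-0.68 -0.25 -1.23] w 0.064
axes x,y,z: [[0.037, -0.999, -0.001], [-0.003, 0.001, -1.0], [0.999, 0.037, -0.003]]
q [-0.41  0.7   0.28  1.15 -0.    1.12]
shift units [-0.09  1.12  0.11]
turn units [ 0.02 -0.04 -0.01] dist m 0.028
```

View pics/zs2.png

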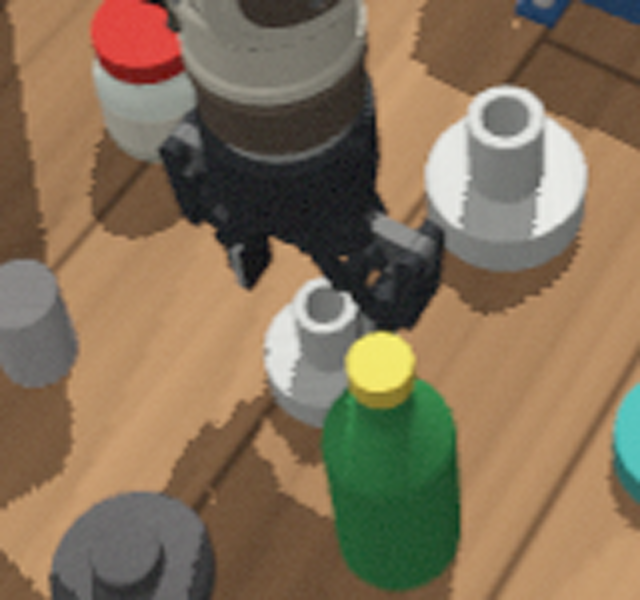

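The fingers straddle the hub.

```bash
python3 -m handwheel '[[-0.05,0.4,0.05,0,0,0],[-0.05,0.8,0.05,0,0,0],[-0.05,1.05,0.05,0,0,0],[-0.05,1.05,0.05,0,0,0],[-0.05,1.05,0.05,0,0,0]]' 0.5
python3 -m handwheel '[[0,0,0,0,0,0],[0,0,0,0,0,0],[0,0,0,0,0,0],[0,0,0,0,0,0],[0,0,0,0,0,0]]' -1
```

```text
clock: 2.85
eef_pos: [0.6239, -0.2706, 0.0344]
tool_rot: [-0.509, 0.49, -0.49, 0.51]
ft_force: [0.2, 0.6, 0.4]
grip_width: 0.064
clock: 3.48
eef_pos: [0.624, -0.2708, 0.0348]
tool_rot: [-0.509, 0.49, -0.491, 0.51]
ft_force: [-1.0, -0.1, 4.9]
grip_width: 0.0308
```

```bash
python3 -m handwheel '[[0,-0.6,0,0,0,0],[0,-2.2,0,0,0,0],[0,-4.2,0,0,0,0],[0,-6.2,0,0,0,0],[0,-7.8,0,0,0,0]]' -1
python3 - <<'E'
from h import *
rel([.646,.1163,.23],np.radians(2.5))
E
```

```text
clock: 4.1
eef_pos: [0.6235, -0.2703, 0.2311]
tool_rot: [-0.509, 0.49, -0.49, 0.51]
ft_force: [0.9, -0.9, -3.1]
grip_width: 0.0303
t 4.1 p [ 0.6235 -0.2703  0.2311] F [ 0.9  -0.92 -3.08] w 0.0303
axes x,y,z: [[0.039, -0.999, -0.0], [0.0, 0.0, -1.0], [0.999, 0.039, 0.0]]
q [-0.41  0.62  0.59  1.54  0.    1.12]
shift units [-15.42   0.05   1.5 ]
turn units [-0.   -0.03 -0.  ] dist m 0.387
```

```bash
python3 -m handwheel '[[-1,0,0.1,0,0,0],[-2.8,0,0.27,0,0,0],[-4.7,0,0.45,0,0,0],[-6.6,0,0.65,0,0,0],[-8.5,0,0.83,0,0,0]]' -1
python3 -m handwheel '[[-1.9,0,0.19,0,0,0],[-3.7,0,0.36,0,0,0],[-5.3,0,0.52,0,0,0],[-6.4,0,0.62,0,0,0],[-6.9,0,0.67,0,0,0]]' -1
python3 - <<'E'
from h import *
s=cam('scene','scene2');t=cam('top','top2')
st()
for n,c in (('s',s),('t',t)):
    u,v=proj(c,[[.646,.1163,.2]])[0].astype(int); print(u,v)
    cv2.imwrite('pics/y%s.png'%n,cv2.resize(c['color'][v-75:v+75,u-80:u+80,::-1],(640,600),interpolation=cv2.INTER_CUBIC))
E
```

```text
clock: 4.72
eef_pos: [0.6346, -0.0545, 0.2265]
tool_rot: [0.511, -0.492, 0.489, -0.509]
ft_force: [0.6, 0.6, -2.5]
grip_width: 0.0305
clock: 5.35
eef_pos: [0.6446, 0.1182, 0.2267]
tool_rot: [0.512, -0.491, 0.488, -0.509]
ft_force: [-0.6, -1.5, -3.4]
grip_width: 0.0303
t 5.45 p [0.6452 0.1172 0.2274] F [-0.14 -0.79 -3.96] w 0.03
axes x,y,z: [[0.041, -0.999, 0.0], [-0.003, -0.0, -1.0], [0.999, 0.041, -0.003]]
q [0.18 0.57 0.49 1.49 0.   1.71]
374 178
267 191
```

View pics/ys.png

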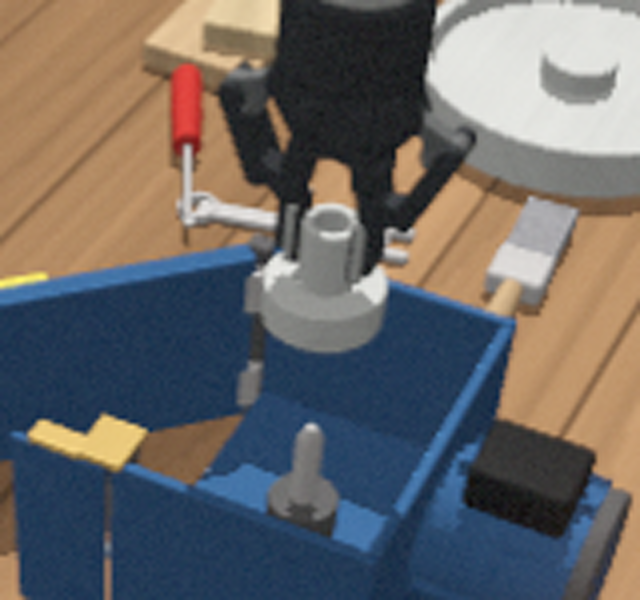

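View pics/yt.png

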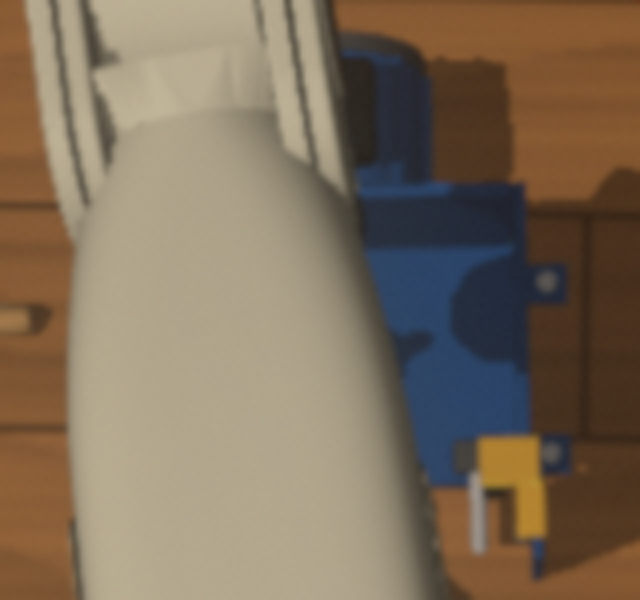

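```bash
python3 - <<'E'
from h import *
s=cam('scene')
o,_=st()
def S(u,v): return ((u+.5)/4+374-80-.5,(v+.5)/4+178-75-.5)
for v in (218,221): print('hub',atz(s,S(331,v),o['eef_pos'][2]+.0295))
for v in (424,427): print('tip',atz(s,S(310.5,v),.108))
print('collar',atz(s,S(302,500),.05),atz(s,S(302,496),.05))
E
python3 - <<'E'
import cv2
c=cv2.imread('pics/scene2.png')[140:240,330:430]
cv2.imwrite('pics/ysz.png',cv2.resize(c,(600,600),interpolation=cv2.INTER_NEAREST))
E
```

```text
t 5.5 p [0.6455 0.1159 0.2279] F [ 0.04  1.11 -3.46] w 0.0304
axes x,y,z: [[0.04, -0.999, 0.001], [-0.002, -0.001, -1.0], [0.999, 0.04, -0.002]]
q [ 0.18  0.57  0.49  1.49 -0.    1.71]
hub [0.64481251 0.11797943 0.25735604]
hub [0.64592731 0.11564788 0.25735604]
tip [0.64657383 0.11864134 0.108     ]
tip [0.64769461 0.11634468 0.108     ]
collar [0.64903871 0.11305414 0.05      ] [0.64753627 0.11610737 0.05      ]
```

View pics/ysz.png

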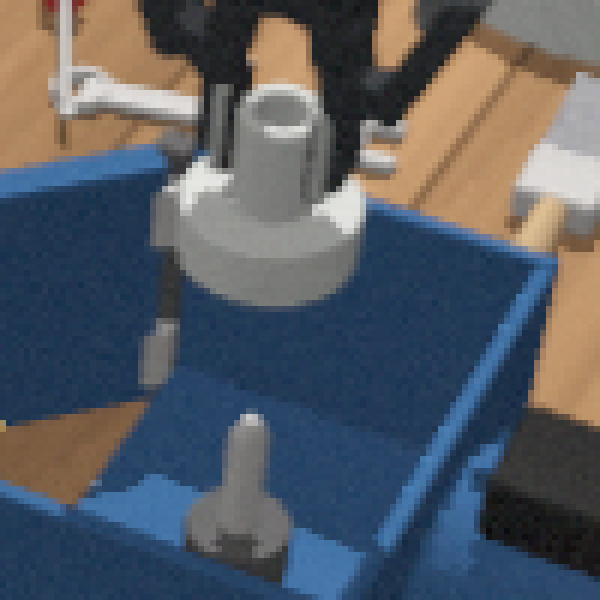

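```bash
python3 -m handwheel '[[-0.04,0.7,0.06,0,0,0],[-0.04,1.5,0.06,0,0,0],[-0.04,2.2,0.06,0,0,0],[-0.04,2.8,0.06,0,0,0],[-0.04,2.9,0.06,0,0,0]]' -1
python3 - <<'E'
from h import *
s=cam('scene','scene3')
st()
c=s['color'][140:240,330:430,::-1]
cv2.imwrite('pics/ysz2.png',cv2.resize(c,(600,600),interpolation=cv2.INTER_NEAREST))
E
```

```text
clock: 6.12
eef_pos: [0.6469, 0.1154, 0.155]
tool_rot: [0.51, -0.491, 0.49, -0.508]
ft_force: [0.2, 0.3, -3.4]
grip_width: 0.0305
t 6.175 p [0.6473 0.1158 0.1556] F [-0.19 -1.18 -3.74] w 0.0304
axes x,y,z: [[0.037, -0.999, 0.0], [-0.002, -0.0, -1.0], [0.999, 0.037, -0.002]]
q [ 0.18  0.6   0.35  1.32 -0.    1.71]
```

View pics/ysz2.png

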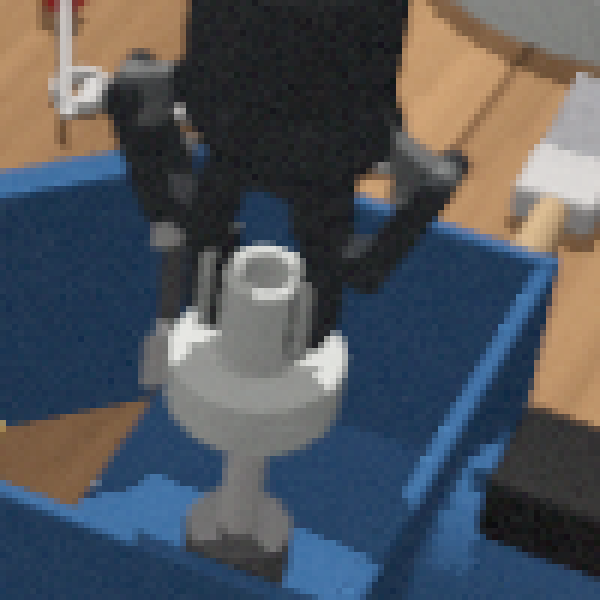

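```bash
python3 - <<'E'
from h import *
s=cam('scene')
o,_=st()
f=lambda u,v:(330+(u+.5)/6-.5,140+(v+.5)/6-.5)
h=atz(s,f(266,272),o['eef_pos'][2]+.0295); t=atz(s,f(250,418),.108)
print(h,t,t-h)
# lateral camera direction
Rm=cv2.Rodrigues(np.array(s['rvec']))[0]; print('lateral',Rm[0], 'off', Rm[0]@(t-h))
for P in ([*t[:2],.05],[*t[:2],.108],[*h[:2],.185]):
    u,v=proj(s,[P])[0]; print((u-330)*6,(v-140)*6)
E
```

```text
t 6.225 p [0.6477 0.1161 0.1565] F [-0.39  0.49 -3.08] w 0.0307
axes x,y,z: [[0.038, -0.999, 0.0], [-0.0, -0.0, -1.0], [0.999, 0.038, -0.0]]
q [ 0.18  0.6   0.35  1.32 -0.    1.71]
[0.64855285 0.11293356 0.1860044 ] [0.64750806 0.11672694 0.108     ] [-0.00104478  0.00379338 -0.0780044 ]
lateral [0.8624147  0.50619972 0.00165175] off 0.0008903267611118736
235.3611505158949 518.7832073198999
247.4999999999983 415.4999999999995
263.25730867279026 271.5773674046766
```

```bash
python3 - <<'E'
from h import *
s=cam('scene'); g=s['color'].astype(float)
g2=cv2.imread('pics/scene2.png')[:,:,::-1].astype(float)
def pr(im,v,a,b):
    r=im[v,a:b]; print(v,a,[int(x) for x in (r[:,0]-0.6*r[:,2])])
for v in (215,218,221): pr(g,v,360,385)
print()
for v in (211,214,217,220): pr(g2,v,360,385)
print('collar');
for v in (224,226): pr(g,v,355,385)
print('pulley')
for v in (190,195): pr(g,v,360,390)
for v in (200,203,206): pr(g,v,350,395)
E
```

```text
215 360 [-21, -22, -20, -18, -19, -20, -21, 17, 45, 51, 48, 45, 45, 45, 32, 11, 3, -1, -11, -12, -20, -16, -22, -21, -21]
218 360 [-20, -22, -17, -20, -21, -23, -23, 29, 51, 50, 49, 45, 45, 36, 5, -24, -21, -21, -21, -19, -18, -22, -23, -19, -21]
221 360 [-33, -31, -29, -22, -11, 3, 32, 47, 51, 49, 48, 45, 46, 29, -6, -23, -21, -19, -19, -24, -20, -20, -22, -22, -21]

211 360 [-28, -22, -23, -24, -17, -23, -18, -19, 24, 51, 57, 56, 54, 50, 21, -18, -24, -24, -21, -25, -24, -20, -22, -24, -22]
214 360 [-20, -19, -25, -23, -20, -27, -22, 4, 41, 50, 53, 48, 47, 46, 23, -11, -22, -20, -23, -21, -22, -22, -20, -23, -21]
217 360 [-25, -22, -20, -20, -20, -23, -19, 17, 44, 51, 49, 46, 48, 43, 18, -20, -25, -25, -21, -28, -27, -19, -18, -22, -20]
220 360 [-22, -21, -20, -21, -20, -19, -11, 35, 52, 51, 48, 46, 45, 28, -3, -18, -20, -19, -22, -23, -22, -23, -20, -21, -20]
collar
224 355 [-33, -36, -31, -32, -31, -30, 0, 36, 45, 44, 47, 49, 49, 50, 47, 45, 45, 44, 45, 46, 46, 36, 6, -19, -23, -19, -20, -22, -22, -23]
226 355 [-29, -32, -32, -27, -28, -11, 33, 46, 47, 45, 48, 46, 50, 49, 48, 45,
[... 224 characters left out ...]
92, 79, 58, 54, 54, 51, 51, 51, 51, 48, 48, 49, 49, 46, 35, 38, 45, 37, 17, 14, 8, 62, 59, 21, -21, -22]
200 350 [-16, -19, -14, 20, 40, 46, 47, 44, 50, 62, 65, 59, 59, 62, 60, 61, 59, 57, 53, 54, 51, 50, 49, 50, 48, 48, 47, 45, 48, 79, 89, 91, 92, 93, 91, 93, 92, 76, 29, -17, -18, -15, -20, -17, -12]
203 350 [-20, -15, -22, 31, 46, 48, 46, 27, 39, 51, 54, 58, 60, 61, 59, 61, 60, 61, 59, 62, 60, 60, 60, 60, 58, 59, 58, 60, 59, 60, 60, 60, 59, 65, 85, 91, 75, 28, -10, -20, -23, -17, -18, -17, -15]
206 350 [-14, -19, -4, 23, 21, -6, -20, -20, 35, 51, 55, 54, 55, 53, 54, 56, 57, 59, 60, 59, 60, 60, 61, 61, 60, 60, 60, 61, 60, 60, 60, 57, 52, 49, 45, 44, 36, 9, -20, -17, -20, -17, -20, -21, -15]
```

```bash
python3 - <<'E'
from h import *
s=cam('scene')
o,_=st();p=o['eef_pos']
for z in (.185,.165,.146,.122): print(z,proj(s,[[*p[:2],z],[.64855,.11293,z],[.6475,.11673,z]]).round(1).tolist())
E
```

```text
t 6.325 p [0.6483 0.1166 0.1575] F [ 0.56  0.15 -3.52] w 0.0301
axes x,y,z: [[0.038, -0.999, -0.0], [0.002, 0.0, -1.0], [0.999, 0.038, 0.002]]
q [ 0.18  0.59  0.35  1.32 -0.    1.71]
0.185 [[374.5, 184.3], [373.9, 185.3], [374.2, 184.1]]
0.165 [[373.7, 191.1], [373.1, 192.1], [373.4, 190.9]]
0.146 [[373.0, 197.4], [372.3, 198.3], [372.7, 197.2]]
0.122 [[372.1, 205.1], [371.4, 206.0], [371.8, 204.9]]
```

```bash
python3 -m handwheel '[[-0.02,0.1,0.03,0,0,0],[-0.02,0.3,0.03,0,0,0],[-0.02,0.5,0.03,0,0,0],[-0.02,0.7,0.03,0,0,0],[-0.02,0.8,0.03,0,0,0]]' -1
python3 - <<'E'
from h import *
s=cam('scene','scene4')
st()
c=s['color'][140:240,330:430,::-1]
cv2.imwrite('pics/ysz3.png',cv2.resize(c,(600,600),interpolation=cv2.INTER_NEAREST))
E
```

```text
clock: 6.95
eef_pos: [0.6481, 0.1172, 0.1358]
tool_rot: [0.51, -0.49, 0.49, -0.509]
ft_force: [0.0, 0.9, -3.3]
grip_width: 0.0307
t 7.0 p [0.6481 0.1171 0.1356] F [-0.02 -0.08 -3.89] w 0.0302
axes x,y,z: [[0.039, -0.999, 0.0], [-0.001, -0.0, -1.0], [0.999, 0.039, -0.001]]
q [ 0.18  0.61  0.32  1.28 -0.    1.71]
```

View pics/ysz3.png

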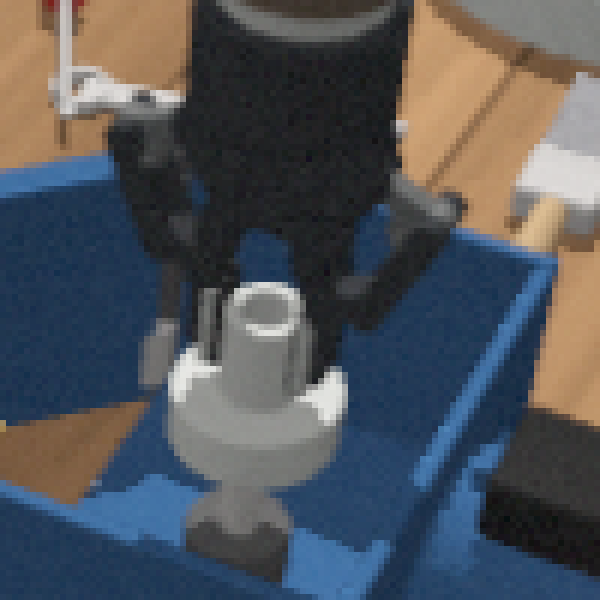

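```bash
python3 -m handwheel '[[0,0.2,0,0,0,0],[0,0.4,0,0,0,0],[0,0.6,0,0,0,0],[0,0.8,0,0,0,0],[0,0.9,0,0,0,0]]' -1
python3 - <<'E'
from h import *
st()
E
```

```text
clock: 7.62
eef_pos: [0.6482, 0.1172, 0.1135]
tool_rot: [0.51, -0.49, 0.49, -0.509]
ft_force: [-0.4, -1.4, -4.2]
grip_width: 0.0305
t 7.625 p [0.6482 0.1172 0.1135] F [-0.36 -1.38 -4.15] w 0.0305
axes x,y,z: [[0.039, -0.999, 0.0], [-0.001, -0.0, -1.0], [0.999, 0.039, -0.001]]
q [0.18 0.62 0.28 1.23 0.   1.71]
```

No sideways load, and the underside is now about 79 mm up, well onto the shaft.

```bash
python3 -m handwheel '[[0,0.2,0,0,0,0],[0,0.4,0,0,0,0],[0,0.6,0,0,0,0],[0,0.8,0,0,0,0],[0,0.95,0,0,0,0]]' -1
python3 -m handwheel '[[0,0.05,0,0,0,0],[0,0.1,0,0,0,0],[0,0.15,0,0,0,0],[0,0.15,0,0,0,0],[0,0.15,0,0,0,0]]' -1
```

```text
clock: 8.25
eef_pos: [0.6484, 0.1172, 0.0898]
tool_rot: [0.51, -0.49, 0.49, -0.509]
ft_force: [-0.1, -0.3, -2.9]
grip_width: 0.031
clock: 8.88
eef_pos: [0.6486, 0.1172, 0.0867]
tool_rot: [-0.509, 0.49, -0.49, 0.51]
ft_force: [-0.3, 0.1, -3.4]
grip_width: 0.0302
```

```bash
python3 -m handwheel '[[0,0.03,0,0,0,0],[0,0.06,0,0,0,0],[0,0.09,0,0,0,0],[0,0.1,0,0,0,0],[0,0.1,0,0,0,0]]' -1
```

```text
clock: 9.5
eef_pos: [0.6485, 0.1172, 0.0847]
tool_rot: [-0.509, 0.49, -0.49, 0.51]
ft_force: [-2.5, -0.8, 2.3]
grip_width: 0.0306
```

The shoulder has been met at TCP z = 0.0847, where 0.0845 was expected. I'll release with a small opening.

```bash
python3 -m handwheel '[[0,0,0,0,0,0],[0,0,0,0,0,0],[0,0,0,0,0,0],[0,0,0,0,0,0],[0,0,0,0,0,0]]' 0.4
python3 -m handwheel '[[0,-0.7,0,0,0,0],[0,-1.7,0,0,0,0],[0,-3,0,0,0,0],[0,-4.4,0,0,0,0],[0,-5.6,0,0,0,0]]' 0.4
python3 - <<'E'
from h import *
s=cam('scene','scene5')
st()
c=s['color'][140:240,330:430,::-1]
cv2.imwrite('pics/ysz4.png',cv2.resize(c,(600,600),interpolation=cv2.INTER_NEAREST))
E
```

```text
clock: 10.12
eef_pos: [0.6485, 0.1172, 0.084]
tool_rot: [0.51, -0.49, 0.49, -0.51]
ft_force: [0.2, 0.2, 0.9]
grip_width: 0.0598
clock: 10.75
eef_pos: [0.6489, 0.1173, 0.2273]
tool_rot: [-0.509, 0.49, -0.491, 0.51]
ft_force: [-0.0, -0.0, -0.3]
grip_width: 0.0599
t 10.8 p [0.6506 0.1176 0.2322] F [-0.42 -0.26  1.91] w 0.0595
axes x,y,z: [[0.039, -0.999, -0.001], [0.01, 0.002, -1.0], [0.999, 0.039, 0.01]]
q [ 0.18  0.57  0.5   1.49 -0.    1.71]
```

View pics/ysz4.png

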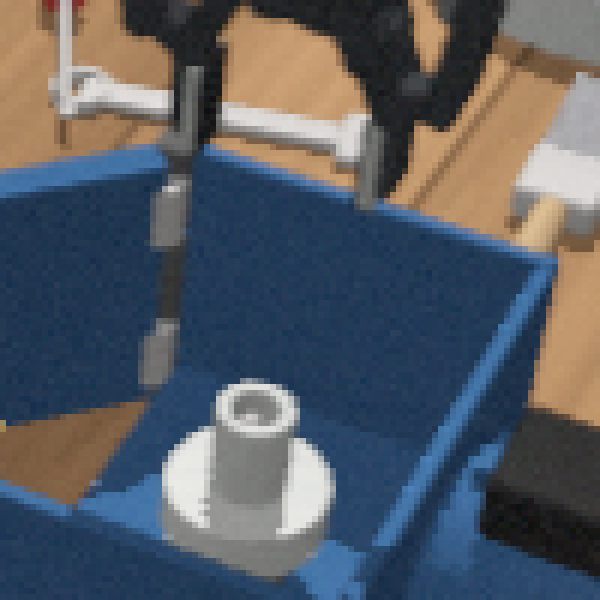

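The pulley sits on the shaft with the shaft tip visible in the bore, near (255,408) in the crop. Next I go around to the push block. First I'll re-check that the pulley is seated, and the angle of the door.

```bash
cat >> h.py <<'E'
H=np.array([.5573,.2130]); G=np.radians(2.5)
def pad(th,back=0):
    a=G+np.pi/2-th; d=np.array([np.cos(a),np.sin(a)]); n=np.array([d[1],-d[0]])
    return H-.15*d-(.035+back)*n
E
python3 - <<'E'
from h import *
s=cam('scene')
print('hub top',atz(s,(330+(255.5)/6-.5,140+408.5/6-.5),.114))
for th in (.8,.6,.4,.2,.1,0): print(th,pad(th).round(4))
rel([.395,.16,.23],np.radians(-41))
E
```

```text
hub top [0.6490351  0.11686651 0.114     ]
0.8 [0.4289 0.1279]
0.6 [0.4484 0.1041]
0.4 [0.4722 0.0846]
0.2 [0.4994 0.0703]
0.1 [0.5139 0.0652]
0 [0.5289 0.0616]
t 10.85 p [0.6508 0.1176 0.2305] F [0.15 0.1  1.32] w 0.0596
axes x,y,z: [[0.039, -0.999, -0.001], [0.01, 0.002, -1.0], [0.999, 0.038, 0.01]]
q [ 0.18  0.57  0.5   1.49 -0.    1.71]
shift units [ -2.09  -0.08 -10.16]
turn units [-0.05  4.32 -0.03] dist m 0.259
```

```bash
python3 -m handwheel '[[-0.2,0,-1,0,0.4,0],[-0.6,0,-3,0,1.2,0],[-1.1,0,-5.2,0,2.2,0],[-1.5,0,-7.4,0,3.2,0],[-1.9,0,-9.2,0,4,0]]' -1
python3 - <<'E'
from h import *
t=cam('top','top5')
rel([.395,.16,.086],np.radians(-41))
cv2.imwrite('pics/t5.png',cv2.resize(t['color'][120:310,205:345,::-1],(560,600),interpolation=cv2.INTER_CUBIC))
E
```

```text
clock: 11.48
eef_pos: [0.4144, 0.1558, 0.2241]
tool_rot: [-0.31, 0.636, -0.636, 0.31]
ft_force: [0.1, 0.6, 0.3]
grip_width: 0.0001
t 11.525 p [0.4086 0.1556 0.2237] F [-6.64 -1.23 -1.38] w -0.0002
axes x,y,z: [[-0.617, -0.787, 0.004], [-0.007, -0.0, -1.0], [0.787, -0.617, -0.005]]
q [ 0.36  0.13 -0.16  1.29  0.    2.6 ]
shift units [ 0.17  5.51 -0.51]
turn units [0.03 0.29 0.03] dist m 0.138
```

View pics/t5.png

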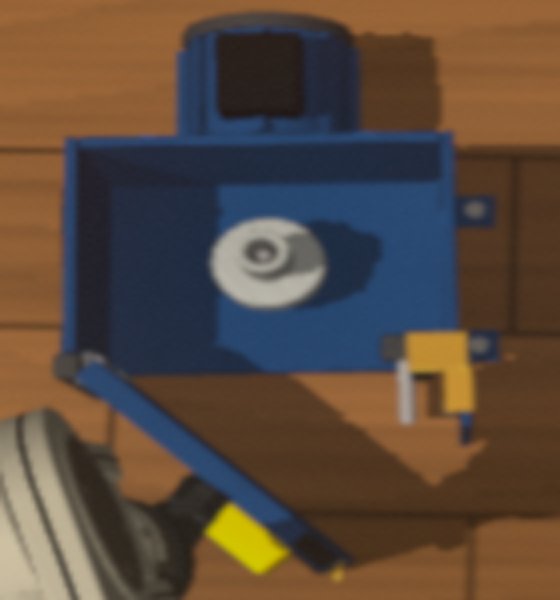

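```bash
python3 -m handwheel '[[0.1,0.5,-0.5,0,0.1,0],[0.17,1.5,-0.5,0,0.2,0],[0.17,3.0,-0.5,0,0.29,0],[0.17,4.5,-0.5,0,0.29,0],[0.17,5.5,-0.5,0,0.29,0]]' -1
python3 - <<'E'
from h import *
s=cam('scene','scene6'); t=cam('top','top6')
rel([*pad(.8,.016),.086],np.radians(-41))
cv2.imwrite('pics/t6.png',cv2.resize(t['color'][200:320,215:345,::-1],(650,600),interpolation=cv2.INTER_CUBIC))
cv2.imwrite('pics/s6.png',cv2.resize(s['color'][120:270,220:420,::-1],(800,600),interpolation=cv2.INTER_CUBIC))
E
```

```text
clock: 12.15
eef_pos: [0.4036, 0.1597, 0.0851]
tool_rot: [-0.296, 0.643, -0.643, 0.295]
ft_force: [-0.1, 0.3, -0.3]
grip_width: 0.0003
t 12.25 p [0.402  0.1591 0.0842] F [-0.8  -0.47  0.62] w -0.0001
axes x,y,z: [[-0.652, -0.758, 0.005], [-0.006, -0.002, -1.0], [0.758, -0.652, -0.003]]
q [ 0.38  0.24 -0.41  0.93 -0.    2.66]
shift units [ 0.22 -0.07  0.99]
turn units [0.02 0.03 0.03] dist m 0.025
```

View pics/t6.png

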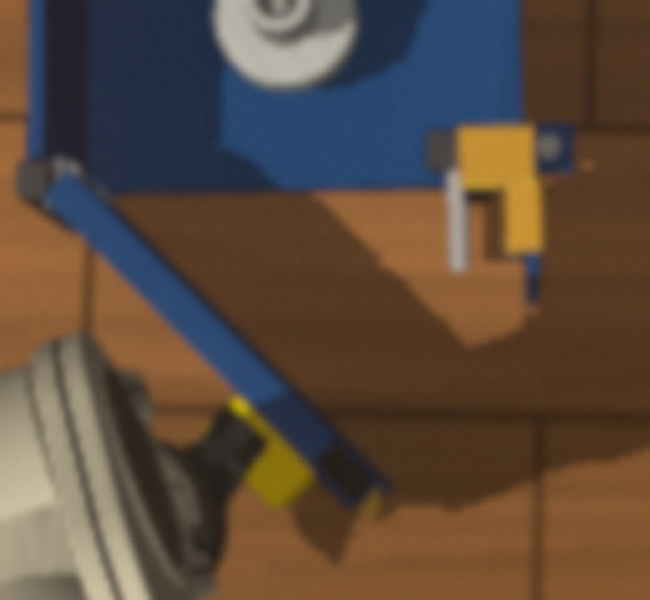

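View pics/s6.png

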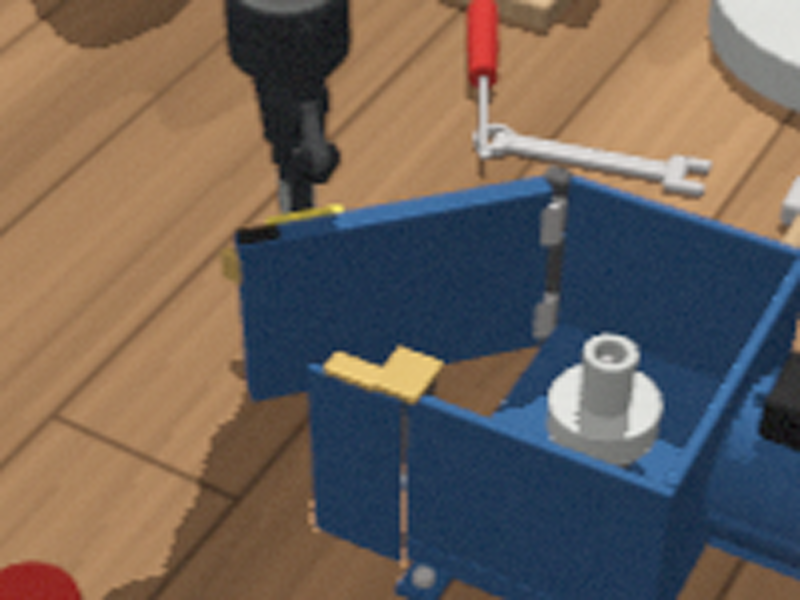

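```bash
python3 -m handwheel '[[0.15,0,0.2,0,0,0],[0.3,0,0.4,0,0,0],[0.4,0,0.6,0,0,0],[0.4,0,0.8,0,0,0],[0.4,0,1.0,0,0,0]]' -1
python3 - <<'E'
from h import *
t=cam('top','top7')
for th in (.7,.6): rel([*pad(th,.0145),.086],G-th)
cv2.imwrite('pics/t7.png',cv2.resize(t['color'][200:320,215:345,::-1],(650,600),interpolation=cv2.INTER_CUBIC))
E
```

```text
clock: 12.88
eef_pos: [0.4172, 0.136, 0.0868]
tool_rot: [-0.295, 0.643, -0.643, 0.295]
ft_force: [0.0, 0.4, -0.6]
grip_width: -0.0002
t 12.925 p [0.4177 0.1358 0.0868] F [ 0.58 -0.95 -0.03] w -0.0
axes x,y,z: [[-0.652, -0.758, -0.001], [0.001, -0.0, -1.0], [0.758, -0.652, 0.001]]
q [ 0.31  0.25 -0.39  0.93 -0.    2.6 ]
shift units [0.11 0.03 0.57]
turn units [-0.   -0.31 -0.  ] dist m 0.014
t 12.925 p [0.4177 0.1358 0.0868] F [ 0.58 -0.95 -0.03] w -0.0
axes x,y,z: [[-0.652, -0.758, -0.001], [0.001, -0.0, -1.0], [0.758, -0.652, 0.001]]
q [ 0.31  0.25 -0.39  0.93 -0.    2.6 ]
shift units [0.25 0.03 1.18]
turn units [-0.   -0.88 -0.  ] dist m 0.03
```

View pics/t7.png

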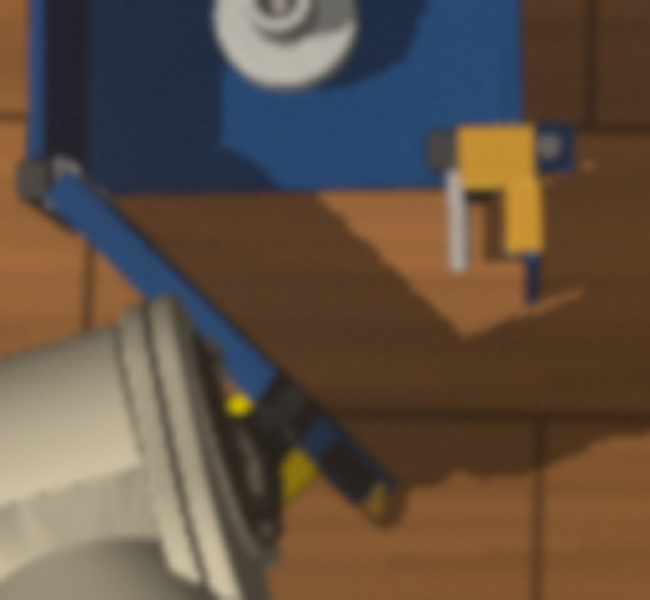

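```bash
python3 -m handwheel '[[0.02,0,0.2,0,-0.1,0],[0.06,0,0.45,0,-0.3,0],[0.11,0,0.7,0,-0.5,0],[0.18,0,0.95,0,-0.7,0],[0.25,0,1.18,0,-0.88,0]]' -1
python3 - <<'E'
from h import *
for th in (.45,.3): rel([*pad(th,.0145),.086],G-th)
E
```

```text
clock: 13.55
eef_pos: [0.4353, 0.1121, 0.0864]
tool_rot: [-0.344, 0.618, -0.618, 0.344]
ft_force: [-0.4, -0.3, 0.9]
grip_width: -0.0003
t 13.55 p [0.4353 0.1121 0.0864] F [-0.43 -0.35  0.85] w -0.0003
axes x,y,z: [[-0.527, -0.85, 0.0], [-0.0, 0.0, -1.0], [0.85, -0.527, -0.0]]
q [ 0.25  0.27 -0.37  0.94  0.    2.38]
shift units [0.22 0.02 0.95]
turn units [ 0.   -0.85  0.  ] dist m 0.024
t 13.55 p [0.4353 0.1121 0.0864] F [-0.43 -0.35  0.85] w -0.0003
axes x,y,z: [[-0.527, -0.85, 0.0], [-0.0, 0.0, -1.0], [0.85, -0.527, -0.0]]
q [ 0.25  0.27 -0.37  0.94  0.    2.38]
shift units [0.31 0.02 1.89]
turn units [ 0.   -1.71  0.  ] dist m 0.048
```

```bash
python3 -m handwheel '[[0.03,0,0.2,0,-0.15,0],[0.08,0,0.4,0,-0.35,0],[0.13,0,0.6,0,-0.5,0],[0.18,0,0.8,0,-0.7,0],[0.22,0,0.95,0,-0.85,0]]' -1
python3 - <<'E'
from h import *
s=cam('scene','scene8');t=cam('top','top8')
for th in (.35,.28): rel([*pad(th,.0145),.086],G-th)
cv2.imwrite('pics/t8.png',cv2.resize(t['color'][200:320,215:345,::-1],(650,600),interpolation=cv2.INTER_CUBIC))
cv2.imwrite('pics/s8.png',cv2.resize(s['color'][120:270,220:420,::-1],(800,600),interpolation=cv2.INTER_CUBIC))
E
```

```text
clock: 14.18
eef_pos: [0.4526, 0.0949, 0.0865]
tool_rot: [-0.389, 0.591, -0.591, 0.389]
ft_force: [0.4, -0.1, -0.2]
grip_width: -0.0002
t 14.275 p [0.4527 0.0948 0.0866] F [ 0.4  -0.14  0.82] w -0.0
axes x,y,z: [[-0.397, -0.918, -0.0], [0.0, -0.0, -1.0], [0.918, -0.397, 0.0]]
q [ 0.21  0.29 -0.34  0.95 -0.    2.19]
shift units [0.17 0.02 0.6 ]
turn units [-0.   -0.58 -0.  ] dist m 0.016
t 14.275 p [0.4527 0.0948 0.0866] F [ 0.4  -0.14  0.82] w -0.0
axes x,y,z: [[-0.397, -0.918, -0.0], [0.0, -0.0, -1.0], [0.918, -0.397, 0.0]]
q [ 0.21  0.29 -0.34  0.95 -0.    2.19]
shift units [0.25 0.02 1.04]
turn units [-0.   -0.99 -0.  ] dist m 0.027
```

View pics/t8.png

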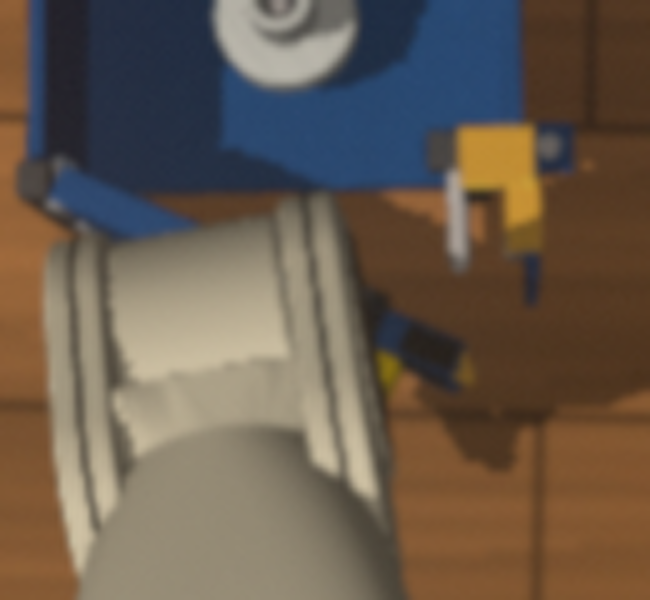

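View pics/s8.png

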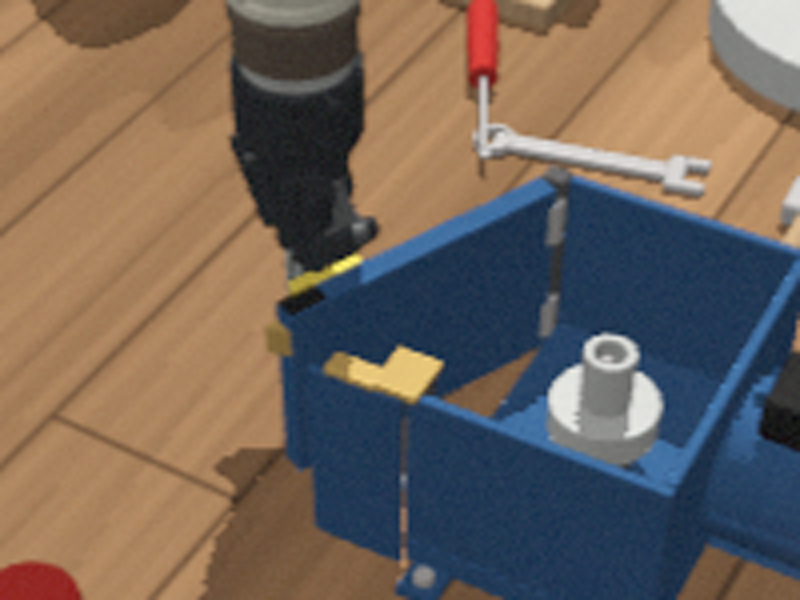

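```bash
python3 -m handwheel '[[0.05,0,0.2,0,-0.2,0],[0.1,0,0.4,0,-0.4,0],[0.15,0,0.6,0,-0.6,0],[0.2,0,0.8,0,-0.8,0],[0.25,0,0.95,0,-0.99,0]]' -1
python3 - <<'E'
from h import *
s=cam('scene','scene9');t=cam('top','top9')
for th in (.25,.2): rel([*pad(th,.0145),.086],G-th)
cv2.imwrite('pics/t9.png',cv2.resize(t['color'][200:320,215:345,::-1],(650,600),interpolation=cv2.INTER_CUBIC))
cv2.imwrite('pics/s9.png',cv2.resize(s['color'][180:255,280:380,::-1],(800,600),interpolation=cv2.INTER_CUBIC))
E
```

```text
clock: 14.9
eef_pos: [0.4717, 0.0799, 0.0865]
tool_rot: [-0.438, 0.555, -0.555, 0.438]
ft_force: [-0.3, -0.1, 0.7]
grip_width: 0.0004
t 15.0 p [0.4719 0.0798 0.0866] F [ 0.45 -0.63  0.51] w 0.0004
axes x,y,z: [[-0.234, -0.972, 0.0], [0.0, -0.0, -1.0], [0.972, -0.234, 0.0]]
q [ 0.17  0.32 -0.3   0.96 -0.    1.97]
shift units [0.08 0.02 0.28]
turn units [-0.   -0.17  0.  ] dist m 0.007
t 15.0 p [0.4719 0.0798 0.0866] F [ 0.45 -0.63  0.51] w 0.0004
axes x,y,z: [[-0.234, -0.972, 0.0], [0.0, -0.0, -1.0], [0.972, -0.234, 0.0]]
q [ 0.17  0.32 -0.3   0.96 -0.    1.97]
shift units [0.16 0.02 0.58]
turn units [-0.   -0.46  0.  ] dist m 0.015
```

View pics/t9.png

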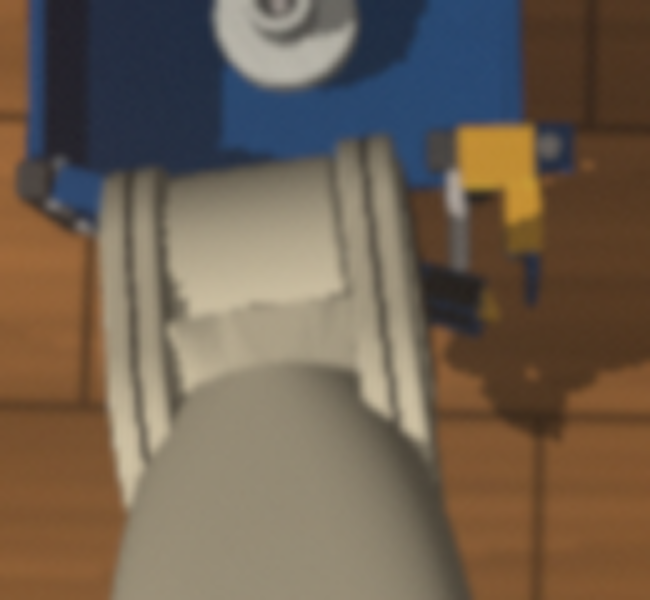

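View pics/s9.png

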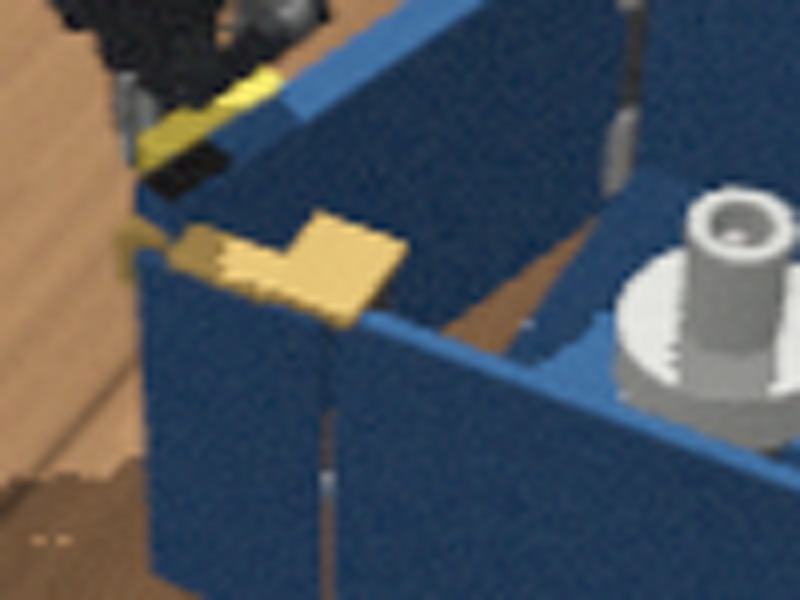

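```bash
python3 -m handwheel '[[0.02,0,0.06,0,-0.05,0],[0.04,0,0.12,0,-0.1,0],[0.05,0,0.18,0,-0.15,0],[0.06,0,0.24,0,-0.2,0],[0.07,0,0.28,0,-0.25,0]]' -1
python3 -m handwheel '[[0.01,0,0.04,0,-0.05,0],[0.02,0,0.08,0,-0.1,0],[0.03,0,0.12,0,-0.15,0],[0.04,0,0.16,0,-0.2,0],[0.05,0,0.2,0,-0.25,0]]' -1
```

```text
clock: 15.62
eef_pos: [0.4781, 0.0765, 0.0865]
tool_rot: [-0.45, 0.545, -0.545, 0.45]
ft_force: [-0.8, 0.1, 0.2]
grip_width: -0.0003
clock: 16.25
eef_pos: [0.4825, 0.0741, 0.0864]
tool_rot: [-0.462, 0.536, -0.536, 0.461]
ft_force: [-2.3, 0.0, 0.8]
grip_width: -0.0001
```

```bash
python3 -m handwheel '[[0.01,0,0.02,0,0,0],[0.01,0,0.04,0,0,0],[0.02,0,0.06,0,-0.05,0],[0.02,0,0.08,0,-0.1,0],[0.03,0,0.1,0,-0.1,0]]' -1
python3 -m handwheel '[[0.01,0,0.02,0,0,0],[0.01,0,0.04,0,0,0],[0.02,0,0.06,0,-0.05,0],[0.02,0,0.08,0,-0.1,0],[0.03,0,0.1,0,-0.1,0]]' -1
python3 - <<'E'
from h import *
st()
E
```

```text
clock: 16.88
eef_pos: [0.485, 0.0733, 0.0865]
tool_rot: [-0.466, 0.532, -0.531, 0.466]
ft_force: [-1.2, -0.1, 0.2]
grip_width: -0.0002
clock: 17.5
eef_pos: [0.4874, 0.0721, 0.0865]
tool_rot: [-0.471, 0.528, -0.527, 0.471]
ft_force: [-2.0, 0.0, -0.6]
grip_width: -0.0001
t 17.5 p [0.4874 0.0721 0.0865] F [-1.97  0.01 -0.58] w -0.0001
axes x,y,z: [[-0.113, -0.994, 0.0], [-0.0, -0.0, -1.0], [0.994, -0.113, -0.0]]
q [ 0.15  0.34 -0.26  0.97  0.    1.83]
```

```bash
python3 -m handwheel '[[0.01,0,0.02,0,0,0],[0.01,0,0.04,0,0,0],[0.01,0,0.06,0,0,0],[0.02,0,0.08,0,0,0],[0.02,0,0.1,0,0,0]]' -1
python3 -m handwheel '[[0.01,0,0.02,0,0,0],[0.01,0,0.04,0,0,0],[0.01,0,0.06,0,0,0],[0.02,0,0.08,0,0,0],[0.02,0,0.1,0,0,0]]' -1
```

```text
clock: 18.12
eef_pos: [0.4899, 0.0713, 0.0865]
tool_rot: [0.471, -0.528, 0.528, -0.471]
ft_force: [-2.4, -1.6, -0.1]
grip_width: -0.0004
clock: 18.75
eef_pos: [0.492, 0.0705, 0.0865]
tool_rot: [-0.471, 0.528, -0.527, 0.471]
ft_force: [-4.4, -1.0, -0.0]
grip_width: -0.0002
```

```bash
for i in 1; do python3 -m handwheel '[[0,0,0.01,0,0,0],[0,0,0.02,0,0,0],[0.01,0,0.03,0,0,0],[0.01,0,0.04,0,0,0],[0.01,0,0.05,0,0,0]]' -1; done
python3 -m handwheel '[[0,0,0.01,0,0,0],[0,0,0.02,0,0,0],[0.01,0,0.03,0,0,0],[0.01,0,0.04,0,0,0],[0.01,0,0.05,0,0,0]]' -1
```

```text
clock: 19.38
eef_pos: [0.4934, 0.0701, 0.0865]
tool_rot: [-0.471, 0.528, -0.528, 0.471]
ft_force: [-4.5, -1.5, 0.6]
grip_width: 0.0001
clock: 20.0
eef_pos: [0.4951, 0.0699, 0.0866]
tool_rot: [0.471, -0.527, 0.528, -0.471]
ft_force: [-3.7, -2.0, -0.4]
grip_width: -0.0
```

```bash
python3 - <<'E'
from h import *
s=cam('scene','scene10');st()
cv2.imwrite('pics/s10.png',cv2.resize(s['color'][180:255,280:380,::-1],(800,600),interpolation=cv2.INTER_CUBIC))
E
```

```text
t 20.05 p [0.4951 0.0699 0.0866] F [-2.88 -1.2   0.01] w 0.0001
axes x,y,z: [[-0.113, -0.994, -0.0], [0.001, 0.0, -1.0], [0.994, -0.113, 0.001]]
q [ 0.14  0.35 -0.24  0.98  0.    1.82]
```

View pics/s10.png

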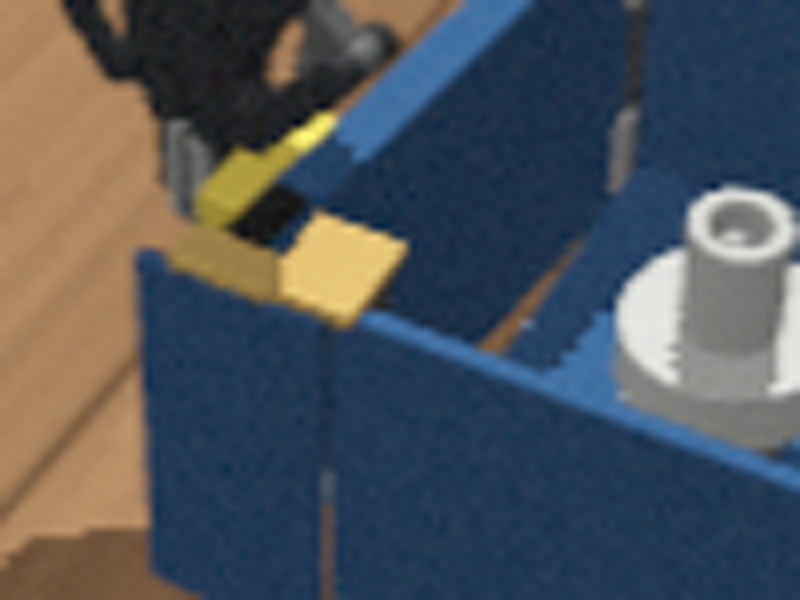

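The door's free edge has now swung in behind the bracket arm, and the force is 3 to 4 N. I continue in small steps.

```bash
python3 -m handwheel '[[0,0,0.01,0,0,0],[0,0,0.02,0,0,0],[0,0,0.03,0,0,0],[0,0,0.04,0,0,0],[0.01,0,0.05,0,0,0]]' -1; python3 - <<'E'
from h import *
st()
E
python3 -m handwheel '[[0,0,0.01,0,0,0],[0,0,0.02,0,0,0],[0,0,0.03,0,0,0],[0,0,0.04,0,0,0],[0.01,0,0.05,0,0,0]]' -1
```

```text
clock: 20.68
eef_pos: [0.496, 0.0696, 0.0866]
tool_rot: [-0.471, 0.528, -0.527, 0.471]
ft_force: [-3.6, -1.3, 0.4]
grip_width: -0.0005
t 20.675 p [0.496  0.0696 0.0866] F [-3.56 -1.26  0.35] w -0.0005
axes x,y,z: [[-0.113, -0.994, -0.0], [0.0, 0.0, -1.0], [0.994, -0.113, 0.0]]
q [ 0.14  0.36 -0.24  0.98  0.    1.82]
clock: 21.3
eef_pos: [0.4975, 0.0692, 0.0866]
tool_rot: [0.471, -0.527, 0.528, -0.471]
ft_force: [-2.1, -1.3, -0.3]
grip_width: -0.0003
```

```bash
python3 -m handwheel '[[0,0,0.01,0,0,0],[0,0,0.02,0,0,0],[0,0,0.03,0,0,0],[0,0,0.04,0,0,0],[0.01,0,0.05,0,0,0]]' -1; 
python3 -m handwheel '[[0,0,0.01,0,0,0],[0,0,0.02,0,0,0],[0,0,0.03,0,0,0],[0,0,0.04,0,0,0],[0.01,0,0.05,0,0,0]]' -1;
```

```text
clock: 21.92
eef_pos: [0.4986, 0.0688, 0.0867]
tool_rot: [0.471, -0.527, 0.528, -0.471]
ft_force: [-0.8, 0.4, 0.4]
grip_width: -0.0003
clock: 22.55
eef_pos: [0.4988, 0.0686, 0.0865]
tool_rot: [-0.471, 0.528, -0.527, 0.471]
ft_force: [-5.3, 2.3, 2.6]
grip_width: 0.0001
```

```bash
python3 - <<'E'
from h import *
s=cam('scene','scene11');t=cam('top','top11');st()
cv2.imwrite('pics/s11.png',cv2.resize(s['color'][180:255,280:380,::-1],(800,600),interpolation=cv2.INTER_CUBIC))
cv2.imwrite('pics/t11.png',cv2.resize(t['color'][200:290,215:335,::-1],(800,600),interpolation=cv2.INTER_CUBIC))
E
```

```text
t 22.65 p [0.4988 0.0686 0.0865] F [-5.09  1.86  3.56] w 0.0003
axes x,y,z: [[-0.113, -0.994, -0.001], [-0.002, 0.001, -1.0], [0.994, -0.113, -0.002]]
q [ 0.14  0.36 -0.23  0.98  0.    1.82]
```

View pics/s11.png

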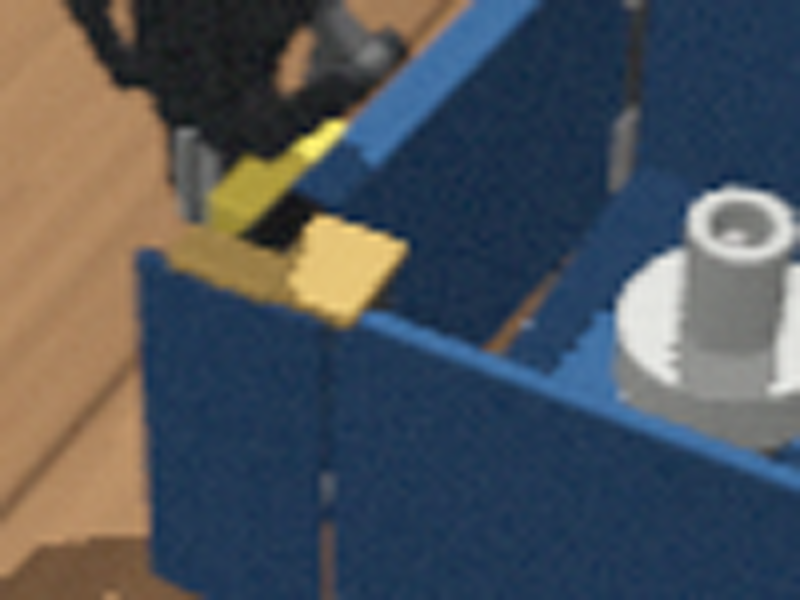

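View pics/t11.png

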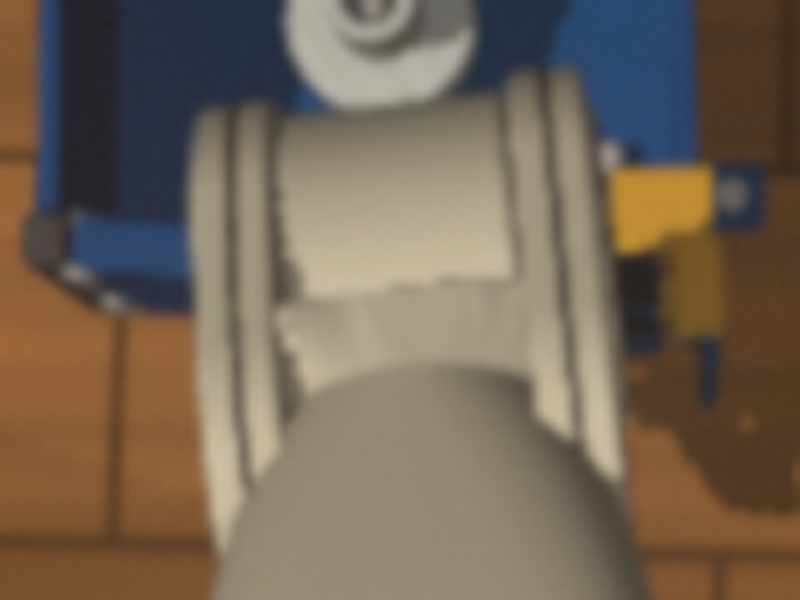

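The force fell to about 1 N and then turned stiff, which suggests a snap followed by the buffer. To test it I back off slowly and see whether the door stays.

```bash
python3 -m handwheel '[[0,0,-0.05,0,0,0],[0,0,-0.12,0,0,0],[0,0,-0.2,0,0,0],[0,0,-0.3,0,0,0],[0,0,-0.4,0,0,0]]' -1; python3 - <<'E'
from h import *
s=cam('scene','scene12');st()
cv2.imwrite('pics/s12.png',cv2.resize(s['color'][180:255,280:380,::-1],(800,600),interpolation=cv2.INTER_CUBIC))
E
```

```text
clock: 23.28
eef_pos: [0.4896, 0.0694, 0.0866]
tool_rot: [0.471, -0.527, 0.528, -0.471]
ft_force: [-0.7, 0.8, 0.3]
grip_width: 0.0001
t 23.325 p [0.4892 0.0694 0.0865] F [-0.91  0.58  0.78] w 0.0003
axes x,y,z: [[-0.113, -0.994, 0.0], [-0.0, -0.0, -1.0], [0.994, -0.113, -0.0]]
q [ 0.14  0.34 -0.25  0.97 -0.    1.83]
```

View pics/s12.png

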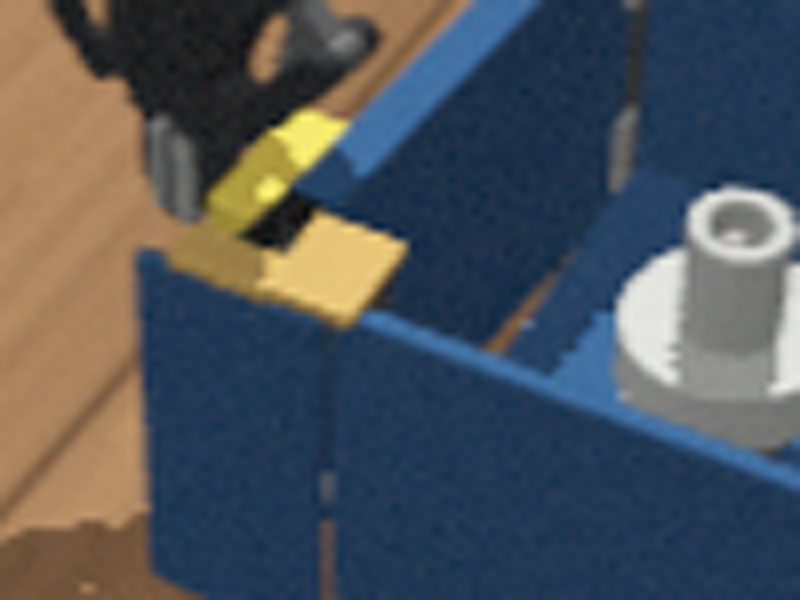

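The door stayed put while the finger moved 9 mm away from the block, so it is latched. I'll retreat clear and check again.

```bash
python3 -m handwheel '[[0,0,-0.5,0,0,0],[0,0,-1.2,0,0,0],[0,0,-2,0,0,0],[0,0,-3,0,0,0],[0,0,-4,0,0,0]]' -1
python3 -m handwheel '[[0,-0.7,-1,0,0,0],[0,-1.8,-2,0,0,0],[0,-3,-3,0,0,0],[0,-4.2,-3,0,0,0],[0,-5,-3,0,0,0]]' -1
python3 -m handwheel '[[0,0,0,0,0,0],[0,0,0,0,0,0],[0,0,0,0,0,0],[0,0,0,0,0,0],[0,0,0,0,0,0]]' -1
python3 - <<'E'
from h import *
s=cam('scene','scene13');t=cam('top','top13');st()
cv2.imwrite('pics/s13.png',cv2.resize(s['color'][150:300,260:460,::-1],(800,600),interpolation=cv2.INTER_CUBIC))
cv2.imwrite('pics/t13.png',cv2.resize(t['color'][160:280,215:345,::-1],(650,600),interpolation=cv2.INTER_CUBIC))
E
```

```text
clock: 23.95
eef_pos: [0.3887, 0.0808, 0.0865]
tool_rot: [-0.471, 0.528, -0.527, 0.471]
ft_force: [0.4, -0.1, 0.0]
grip_width: -0.0002
clock: 24.58
eef_pos: [0.3151, 0.0893, 0.2129]
tool_rot: [0.47, -0.527, 0.528, -0.472]
ft_force: [0.2, 0.4, -0.1]
grip_width: -0.0
clock: 25.2
eef_pos: [0.3156, 0.0891, 0.2112]
tool_rot: [-0.471, 0.528, -0.527, 0.471]
ft_force: [0.0, 0.2, 0.3]
grip_width: 0.0001
t 25.3 p [0.3157 0.0892 0.2114] F [ 1.26 -0.18  0.13] w 0.0002
axes x,y,z: [[-0.113, -0.994, 0.0], [-0.0, -0.0, -1.0], [0.994, -0.113, -0.0]]
q [ 0.28 -0.09 -0.41  1.25  0.    1.96]
```

View pics/s13.png

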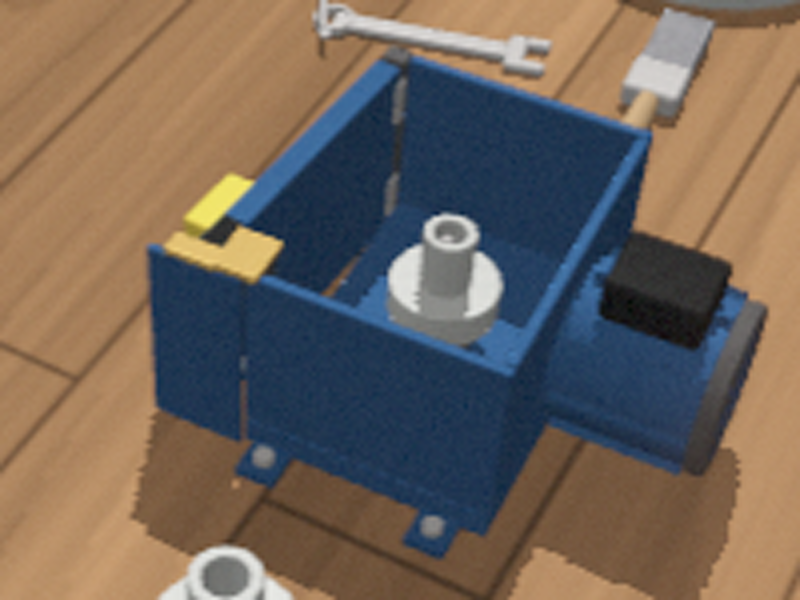

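View pics/t13.png

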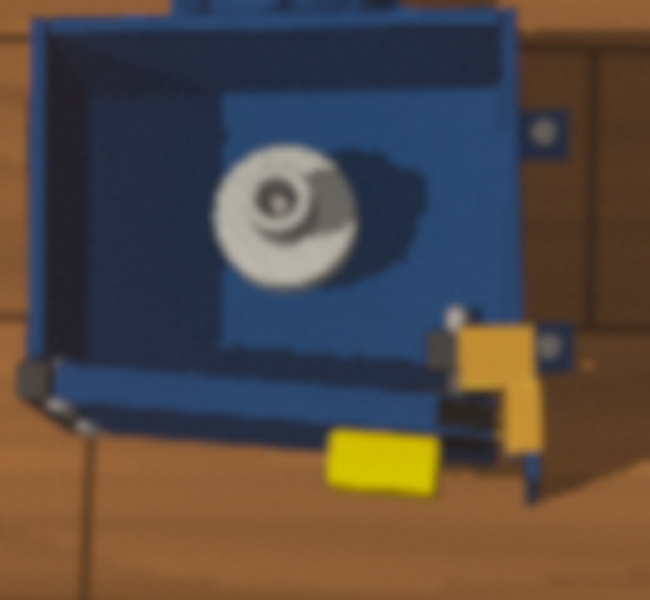

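View pics/top13.png

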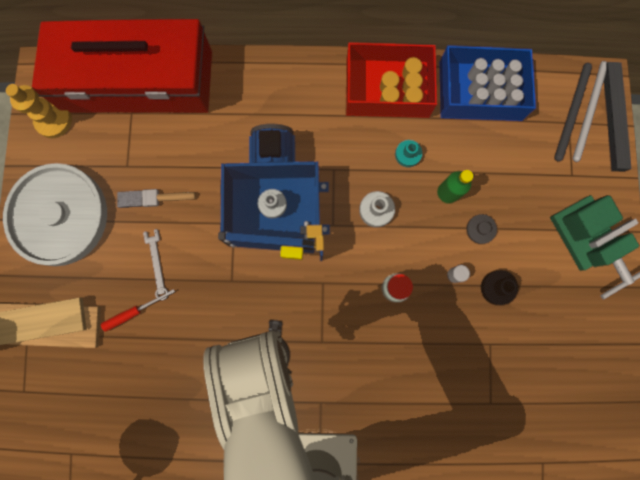

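The door rests at roughly 0.1 rad with nothing touching it (yellow block at about (291,252) in the top view). An unlatched door would have come back past 0.2 rad. The pulley is seated at about (271,203), and the other items are at their original pixels.

```bash
python3 -c "
from workcell import bot
print(bot.job_done())"
```

```text
the job is handed in; nothing more can be done
None
```

The pulley is on its shaft and the guard door is shut and holding by itself. I handed the job in at about 25 s; no verdict was given.

- **Pulley:** I gripped the smaller aluminium pulley by its hub and lowered it onto the shaft with almost no sideways load. It met the shoulder at tool height 84.7 mm, where 84.5 mm was expected. I let go with the door still open. The camera then placed the hub top about 1.5 mm from the measured shaft axis, assuming its seated height of 114 mm.
- **Door:** I pushed it slowly on the yellow block. The highest force read was about 6.5 N. The force fell to about 1 N and then stiffened against the buffer, so I took that as the latch snapping in.
- **Last checks:** With the arm well clear, the door stayed still at roughly 0.1 rad, where an unlatched door would have swung back past 0.2 rad. In the top view the other items are where they started.
- **What disagreed or was not seen:**
  - The force while riding over the strike read only about 4 to 5 N, at or just under the stated 5 to 11 N. Readings came only at the end of each short move, so a brief peak could have been missed.
  - The bolt itself was not visible, so the latching is judged from the force drop and the door staying shut.
  - The door angle is read from the picture by eye.

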